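# Dip the slush-syrup tank and present the dipstick

### The arm

A 7-joint arm with a two-finger parallel gripper is mounted at the origin on the work surface. World frame = base frame: x ahead of the robot, y to its left, z up, the work surface at z = 0. Lengths are in m, angles in rad, forces in N, time in s.
With the tool pointing down it reaches from about 0.425 to 0.875 m from the base axis. Payload 4.7 kg.
Tool frame: the origin (TCP) lies on the centre line of the jaws, within the pads' length; the fingertips stand 14 mm ahead of it and the grasp point (between the pads) lies 5 mm behind it; z points along the fingers, x is the direction in which the jaws open and shut, and the axes are right-handed (so a half turn about z gives the same grasp; the last joint's range is limited). The gripper opens to 87 mm and grips with 3 to 60 N. Pads are 19 mm wide; open, the fingers measure 117 mm over their backs; the gripper's body (75 mm by 190 mm) begins 51 mm behind the grasp point.
Start: joints at [1.182, 0.321, -0.07, 1.45, 0.023, 1.371, -0.057], TCP at [0.255, -0.598, 0.237] pointing down, gripper open.
Joint ranges: [-2.86, 2.86], [-0.3, 2.09], [-1.38, 1.24], [0.06, 2.45], [-1.56, 4.7], [0.09, 2.05], [-2.69, 2.69]. Speed limits (rad/s): [2.57, 2.57, 3.14, 3.14, 3.14, 3.14, 3.14].

### API

Orientations are given as a rotation vector (axis times angle).
In Python, from bench import ctrl gives the robot as it stands.
- The arm moves only by the tool drive_tool, never from a script. Its argument "rows" is a list that holds one entry, the list of rows, each a list of 5 numbers: the shift along the tool's x, y, z scaled (see below), then the turn about the tool's z scaled (see below), then the closure in counts, from 0 (fully open) to 255 (shut). In form: [[[dx, dy, dz, spin, jaw], ...]]. A call has 1 to 20 rows; each row is the pose to reach, as a shift and turn from the pose commanded when the call began, along the tool's axes at that moment, turning the shorter way round; what a row does not reach only later rows make up. The controller multiplies each number of a shift by 300 mm and each number of a turn by pi rad. A row lasts 1/8 s, in which the tool goes at most 62.5 mm and 10.7 degrees, less where a joint would pass 70% of its speed; a pose out of reach is approached as far as the arm can. A call with a number of a shift or a turn outside -1 to 1 is refused whole. A call with a gripper value outside its range is refused whole. The fingers move at their own pace and stop on an object; "grip_force" is the grip in N (left out, the last holds). Time passes only in rows, so rows that repeat a pose let the fingers close. It gives the time, the measured TCP pose, the force and the opening at its end, in the units of the state.
- ctrl.get_state(): the state, without advancing time (a new reading comes with each control period).
- ctrl.get_image(name): name is "scene" or "top"; returns a dict with "img" (420x560x3 uint8, blue, green, red), "camera_matrix" (3x3 intrinsics, pixels), "R" (3x3) and "t" (3): a world point X has camera coordinates R X + t. Camera axes: x right, y down, z forward; pixel columns grow to the right and rows downward; lengths in m; the calibration is good to about 2 mm. A picture is of the moment at which its call begins. There is no depth.
- ctrl.close_job(): hands the job in, once; it reports no verdict.
The state is a dict: "time": time; "joint_positions": joint angles; "qd": joint speeds; "joint_torque": joint torques, N m; "position": TCP position; "tool_rot": TCP orientation; "ft_force": force on the tool from outside, world axes, zero at the start; "torque": the same for the moment, N m; "grip_width": opening from 0.0 (shut) to 1.0 (fully open).
Only numpy, scipy, OpenCV 4.12 (cv2) and the standard library are available. Lean on these libraries where they do the work, as an engineer would, in place of code of your own. Each camera call takes 0.05 s, during which the arm holds its last target.

### The job

Check how full the syrup tank is: take the dipstick (the only rod with a round collar) from the utensil rack, slide it tip first down the tank's sloping dip neck until the collar sits fully home on the mouth, then draw it right out again. Finish while still holding it in the gripper for reading: level, graduated side up, still, touching nothing else and at least 15 cm above the counter. Leave the other utensils, the jar and the cups where they are.

Things in the scene. Friction and masses are not known exactly. Their poses are not given: they have to be found in the camera images.
- dipstick_grip (a point): Centre of the dipstick's black handle (90 long, 14 wide along y, 16 mm high). The dipstick (150 g) is straight: handle, steel collar, steel shaft. Own axes: x along the rod to the tip, z out of its graduated side (light strip, dark lines). It starts lying level, graduated side up, in one of the rack's three compartments. The stop face is 51 mm ahead of this point, the balance point 34 mm.
- dip_stop (a point): Point on the rod's axis in the shaft-side face of the collar (a disc 36 mm across, 6 mm thick): the face that comes to rest on the mouth of the neck, 155 mm behind the tip. Axes as the dipstick's.
- dip_tip (a point): Rounded end of the dipstick's shaft (9 mm diameter, 155 mm long from the collar), on its axis, 206 mm ahead of the handle's centre. Axes as the dipstick's.
- mouth (a point): Centre of the open end of the tank's dip neck, 122 mm above the counter. Own z: along the neck, out of the tank, 50 degrees from vertical; the dipstick goes in with its x along -z of this point. Steel tube, bore 14 mm, flared over its last 12 mm to 28 mm inside, 34 mm outside; stands 30 mm out of the tank's shoulder. The shaft goes in its full 155 mm, then the collar stops on the rim.
- tank: Closed stainless syrup tank fixed on the counter, 240 long (x), 180 wide (y), top at 130 mm; lid and black filler cap up to 164 mm; tap at its +x end. At its -x end the top edge is a sloping shoulder carrying the dip neck on the centre line; the mouth lies 120 mm from the origin towards -x. Origin: centre of the underside at counter level, z up.
- rack: White utensil rack fixed on the counter, 240 (x) by 246 mm (y); origin: centre of its underside. Three compartments, centres at y = -81, 0, 81 mm, one utensil in each, tips to +x, axes 38 mm above the counter, on cross rails at x = -108 and 90 mm. Dividers 54 mm high stand only at x = 4 to 119 mm; round the handle centres (x about -71 mm) it is open above a floor 4 mm high.
- stirrer_grip (a point): Handle centre of the stirring rod (body stirrer): same handle and shaft as the dipstick but no collar and no graduations; lies in another compartment. To be left alone.
- scraper_grip (a point): Handle centre of the fudge scraper (body scraper): same handle, short shaft and a flat blade 80 x 45 mm; lies in another compartment. To be left alone.
- jar: Glass jar with steel cap, 72 mm across, 95 mm high, standing on the counter beyond the rack. Origin: centre of its underside. To be left alone.
- cups: Stack of upturned paper cups, 83 mm across, 115 mm high, standing rim down on the counter. Origin: centre of its underside. To be left alone.

How it is judged:
On the way, in this order (a step that is already met when the one before it is completed fails the run):
1. the dipstick is held clear of the rack (height (world z) of dipstick_grip above 0.08 m and contact force between the fingers and dipstick above 0.5 N and contact force between dipstick and rack below 0.1 N), for 0.1 s.
2. the shaft is in the dip neck with the collar fully home on the mouth (distance between dip_stop and mouth below 0.006 m and z of dip_stop in the frame of mouth below 0.003 m and angle between the x axis of dip_stop and the z axis of mouth, either way round below 0.1 rad), for 0.1 s.
3. the dipstick is drawn right out of the neck, in the fingers (distance between dip_stop and mouth above 0.158 m and contact force between the fingers and dipstick above 0.5 N), for 0.1 s.
At the end, for the whole second after the job is handed in: The fingers alone hold the dipstick out of the neck: level within 10 degrees along and across, graduated side up, handle and tip at least 13.5 cm above the counter, at rest, touching nothing else; stirring rod, scraper, jar and cups within 4 cm of their starts (contact force between the fingers and dipstick above 0.5 N and angle between dipstick_grip's own z axis and vertical below 0.17 rad and height (world z) of each of dip_tip, dipstick_grip above 0.135 m and distance between dip_stop and mouth above 0.03 m and linear speed of dipstick below 0.03 m/s and angular speed of dipstick below 0.15 rad/s and contact force between dipstick and tank below 0.1 N and contact force between dipstick and rack below 0.1 N and contact force between dipstick and stirrer below 0.1 N and contact force between dipstick and scraper below 0.1 N and contact force between dipstick and jar below 0.1 N and contact force between dipstick and cups below 0.1 N and distance of each of stirrer_grip, scraper_grip, jar, cups from where it was at the start of the episode below 0.04 m); the arm keeps its last pose, push and grip.
It fails at once if another utensil, the jar or the cups is moved by more than 4 cm (distance of any of stirrer_grip, scraper_grip, jar, cups from where it was at the start of the episode above 0.04 m).
It also fails if it takes over 53 s, if anything falls off the work surface, if the arm or the gripper's body presses on something with over 40 N, if the wrist force passes 120 N, or if a joint passes its speed limit or range.

## Working session

There is one attempt and no reset: what is moved stays moved. The work goes in short steps, Python scripts to look and compute and a tool call to move; the robot and the scene stay as the last step left them, time stands still between calls to the robot, and variables do not carry over. Pictures are saved under pics/ and viewed, and the job is handed in when it is done.

Besides the shell and the picture viewer there is one more tool, called after ">>>" by a JSON object that holds its "api" and its "payload", one argument or row to a line. drive_tool: Moves the arm, as the interface text tells. Its arguments: {"type":"object","properties":{"rows":{"type":"array"},"grip_force":{"type":"number"}},"required":["rows"]}

```bash
ls; mkdir -p pics
python3 - <<'E'
from bench import ctrl
import cv2,numpy as np
s=ctrl.get_state(); print({k:np.round(v,4).tolist() for k,v in s.items()})
for n in("scene","top"):
    d=ctrl.get_image(n); cv2.imwrite(f"pics/{n}0.png",d["img"]); np.savez(f"pics/{n}0.npz",K=d["camera_matrix"],R=d["R"],t=d["t"]); print(n,d["camera_matrix"],-np.array(d["R"]).T@d["t"])
E
```

```text
pics
{'time': 0.0, 'joint_positions': [1.1821, 0.3218, -0.0701, 1.4517, 0.0226, 1.3708, -0.0569], 'qd': [-0.0011, 0.0011, 0.0, 0.0015, -0.0005, 0.0005, -0.0002], 'joint_torque': [-0.0, -49.1296, -0.4039, -31.2527, -0.0638, 0.0438, 0.0002], 'position': [0.2545, -0.5975, 0.2355], 'tool_rot': [-2.6201, 1.7317, 0.0026], 'ft_force': [-0.7164, -0.2152, 0.0391], 'torque': [0.0447, 0.0339, 0.0093], 'grip_width': 1.0009}
scene [[463.38226079   0.         285.59974652]
 [  0.         463.38226079 201.3261883 ]
 [  0.           0.           1.        ]] [1.29462837 0.02457684 0.73008677]
top [[512.38937061   0.         277.20677801]
 [  0.         512.38937061 224.06261138]
 [  0.           0.           1.        ]] [ 0.53845798 -0.02486788  1.03438386]
```

View pics/scene0.png

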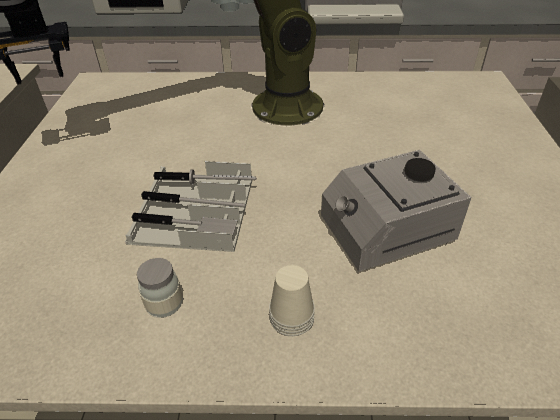

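View pics/top0.png

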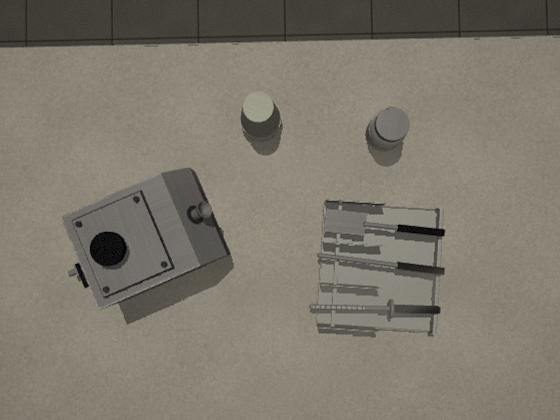

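The dipstick (with collar) is the bottom rod in the top view, from its tip at (312,308) to its handle end at (440,310) with the collar near (391,310). The neck mouth is near (207,210). I'll enlarge both areas to measure them.

Run:
```python
import cv2
a=cv2.imread("pics/top0.png")
cv2.imwrite("pics/z1.png",cv2.resize(a[285:340,300:450],None,fx=5.3,fy=5.3,interpolation=cv2.INTER_CUBIC))
cv2.imwrite("pics/z2.png",cv2.resize(a[150:320,50:250],None,fx=3.5,fy=3.5,interpolation=cv2.INTER_CUBIC))
b=cv2.imread("pics/scene0.png")
cv2.imwrite("pics/z3.png",cv2.resize(b[140:275,310:480],None,fx=4.4,fy=4.4,interpolation=cv2.INTER_CUBIC))
cv2.imwrite("pics/z4.png",cv2.resize(b[155:255,120:265],None,fx=5.4,fy=5.4,interpolation=cv2.INTER_CUBIC))
```

```text
(no output)
```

View pics/z1.png

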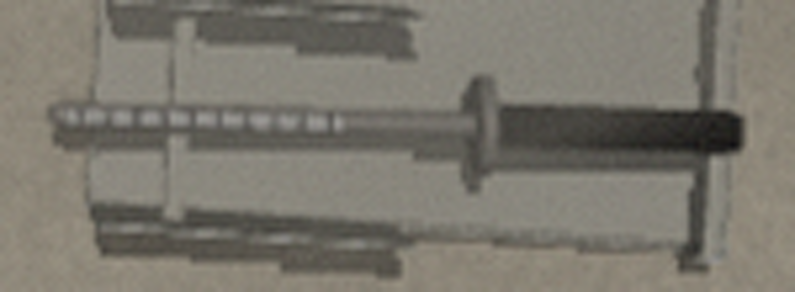

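View pics/z2.png

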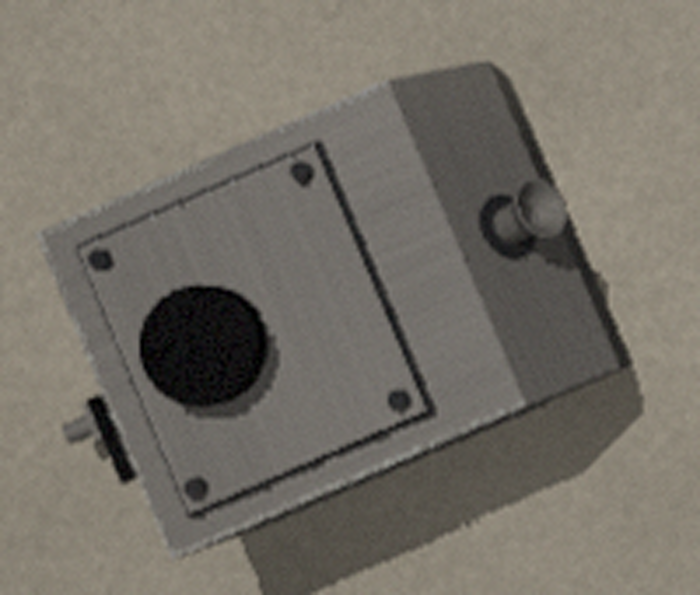

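View pics/z3.png

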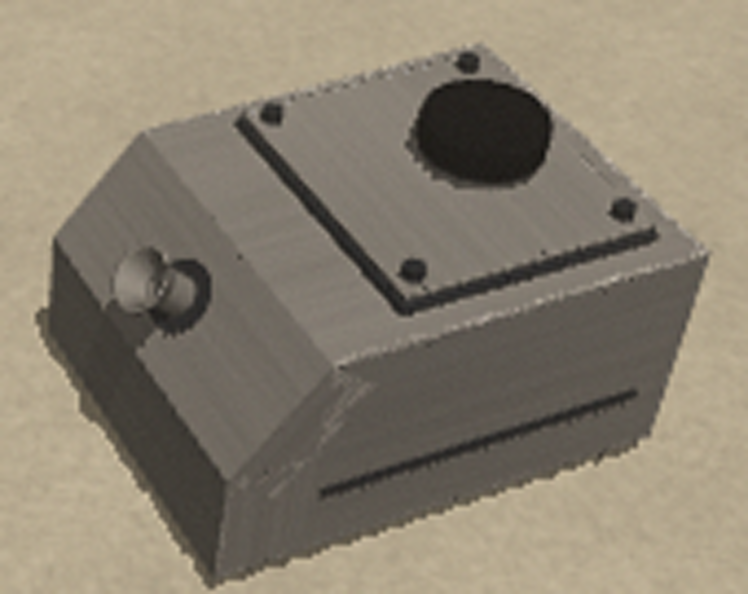

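View pics/z4.png

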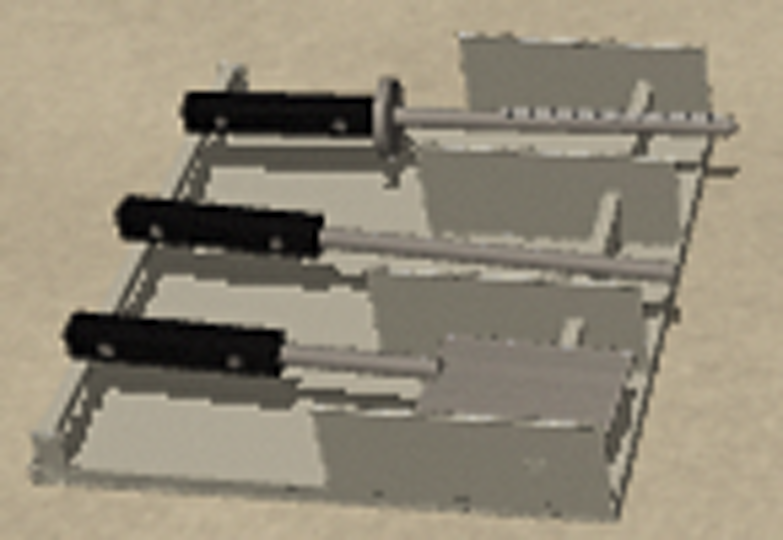

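```bash
cat > h.py <<'E'
import numpy as np
from scipy.optimize import least_squares
C={n:np.load(f"pics/{n}0.npz") for n in("scene","top")}
def proj(n,X):
    c=C[n];p=c["K"]@(c["R"]@np.asarray(X,float)+c["t"]);return p[:2]/p[2]
def onz(n,uv,z):
    c=C[n];d=c["R"].T@np.linalg.inv(c["K"])@[uv[0],uv[1],1];o=-c["R"].T@c["t"];return o+d*(z-o[2])/d[2]
def tri(u1,u2):
    return least_squares(lambda X:np.r_[proj("scene",X)-u1,proj("top",X)-u2],[.6,0,.1])
E
python3 - <<'E'
from h import *
from scipy.spatial.transform import Rotation as Ro
T=lambda p,s=3.5,o=(50,150):np.array(p)/s+o
S=lambda p:np.array(p)/4.4+[310,140]
ob=[("top",(.12,-.09,.13),T((42,235))),("top",(.12,.09,.13),T((175,553))),("top",(-.12,0,.122),T((543,208))),
("scene",(-.12,-.09,0),S((213,586))),("scene",(.12,-.09,0),S((648,440))),("scene",(.12,-.09,.13),S((708,255))),("scene",(.12,.09,.13),S((478,43))),("scene",(-.12,0,.122),S((138,280)))]
def w(p,L):
    c,s=np.cos(p[2]),np.sin(p[2]);return [p[0]+c*L[0]-s*L[1],p[1]+s*L[0]+c*L[1],L[2]]
r=least_squares(lambda p:np.concatenate([proj(n,w(p,L))-u for n,L,u in ob]),[.55,.2,1.9],loss="soft_l1")
print(r.x,np.degrees(r.x[2]));print(np.round([proj(n,w(r.x,L))-u for n,L,u in ob],1))
print("mouth fit",w(r.x,(-.12,0,.122)))
m=tri(S((138,280)),T((543,208)));print("mouth tri",m.x,m.fun)
R1=lambda p:np.array(p)/5.3+[300,285]
S4=lambda p:np.array(p)/5.4+[120,155]
print("tip",onz("top",R1((50,115)),.038),tri(S4((735,126)),R1((50,115))).x)
print("rear",onz("top",R1((743,132)),.040),"collar",onz("top",R1((478,132)),.038))
s=[-2.6201, 1.7317, 0.0026];print(Ro.from_rotvec(s).as_matrix())
E
```

```text
[0.5536936  0.22713947 1.97047511] 112.89990725499794
[[-2.3 -1. ]
 [-0.7  1.4]
 [-1.  -1.3]
 [-1.   1.5]
 [-1.8  1.8]
 [-0.4 -1.9]
 [-0.4 -1.5]
 [-0.2 -1.3]]
mouth fit [np.float64(0.6003882917955613), np.float64(0.11659714696350704), 0.122]
mouth tri [0.59842753 0.11655014 0.11669737] [-0.51875725  0.06040554 -0.46834666  0.00677171]
tip [ 0.41183314 -0.07218298  0.038     ] [ 0.41112259 -0.07128489  0.03314463]
rear [ 0.40238539 -0.32320763  0.04      ] collar [ 0.40346715 -0.22774159  0.038     ]
[[ 3.91955102e-01 -9.19983941e-01 -8.64432061e-04]
 [-9.19982389e-01 -3.91956033e-01  1.69492224e-03]
 [-1.89812061e-03  1.30928851e-04 -9.99998190e-01]]
```

Run:
```python
from h import *
f=lambda p,s,o:(np.array(p)+.5)/s-.5+o
T=lambda p:f(p,3.5,(50,150));S=lambda p:f(p,4.4,(310,140));R1=lambda p:f(p,5.3,(300,285));S4=lambda p:f(p,5.4,(120,155))
ob=[("top",(.12,-.09,.13),T((42,235))),("top",(.12,.09,.13),T((175,553))),("top",(-.12,0,.122),T((543,208))),
("scene",(-.12,-.09,0),S((213,586))),("scene",(.12,-.09,.13),S((708,255))),("scene",(.12,.09,.13),S((478,43))),("scene",(-.12,0,.122),S((138,280)))]
def w(p,L):
    c,s=np.cos(p[2]),np.sin(p[2]);return [p[0]+c*L[0]-s*L[1],p[1]+s*L[0]+c*L[1],L[2]]
r=least_squares(lambda p:np.concatenate([proj(n,w(p,L))-u for n,L,u in ob]),[.55,.2,1.9],loss="soft_l1")
print(r.x,np.degrees(r.x[2]));print(np.round([proj(n,w(r.x,L))-u for n,L,u in ob],1))
print("mouth fit",w(r.x,(-.12,0,.122)))
print("mouth tri",tri(S((138,280)),T((543,208))).x, onz("top",T((543,208)),.122),onz("scene",S((138,280)),.122))
print("tip",onz("top",R1((50,115)),.038),tri(S4((735,126)),R1((50,115))).x)
print("rear",onz("top",R1((743,132)),.040))
```

```text
[0.55417629 0.22644618 1.96618558] 112.65413543644591
[[-1.5 -1.3]
 [-0.3  1.3]
 [-0.1 -0.9]
 [-1.2  2. ]
 [-0.3 -1.1]
 [ 0.  -0.9]
 [-0.3 -0.9]]
mouth fit [np.float64(0.6003963786528943), np.float64(0.11570457162383695), 0.122]
mouth tri [0.59897287 0.11635052 0.11831645] [0.59872896 0.11552675 0.122     ] [0.60310513 0.11611538 0.122     ]
tip [ 0.41262473 -0.07141324  0.038     ] [ 0.41224654 -0.07106216  0.03531775]
rear [ 0.40317226 -0.32245144  0.04      ]
```

>>> {"api": "drive_tool", "payload": {
  "rows": [
    [[-0.785, -0.88, 0.285, -0.36, 90], [-0.785, -0.88, 0.285, -0.36, 90], [-0.785, -0.88, 0.285, -0.36, 90], [-0.785, -0.88, 0.285, -0.36, 90], [-0.785, -0.88, 0.285, -0.36, 90], [-0.785, -0.88, 0.285, -0.36, 90], [-0.785, -0.88, 0.285, -0.36, 90], [-0.785, -0.88, 0.285, -0.36, 90], [-0.785, -0.88, 0.285, -0.36, 90], [-0.785, -0.88, 0.285, -0.36, 90]]
  ]
}}

```text
time: 1.35
position: [0.4049, -0.2791, 0.1512]
tool_rot: [3.141, -0.062, 0.0]
ft_force: [0.2, 0.4, -0.4]
grip_width: 0.645
```

```bash
cat > look.py <<'E'
import sys,cv2,numpy as np
from bench import ctrl
from scipy.spatial.transform import Rotation as Ro
tag=sys.argv[1]
s=ctrl.get_state();M=Ro.from_rotvec(s["tool_rot"]).as_matrix()
print("t",s["time"],"pos",np.round(s["position"],4),"yawx",round(np.degrees(np.arctan2(M[1,0],M[0,0])),2),"tilt",round(M[2,2],5),"F",np.round(s["ft_force"],2),"grip",s["grip_width"],"q",np.round(s["joint_positions"],2))
for a in sys.argv[2:]:
    n,x0,y0,x1,y1,f=a.split(",");x0,y0,x1,y1=map(int,(x0,y0,x1,y1))
    im=ctrl.get_image(n)["img"][y0:y1,x0:x1]
    cv2.imwrite(f"pics/{tag}_{n}.png",cv2.resize(im,None,fx=float(f),fy=float(f),interpolation=cv2.INTER_CUBIC))
E
python3 look.py a top,270,180,470,330,4 scene,120,80,320,230,4
```

```text
t 1.35 pos [ 0.4049 -0.2791  0.1512] yawx -2.27 tilt -1.0 F [ 0.22  0.45 -0.39] grip 0.6452876165755032 q [ 0.94  0.07 -0.4   1.93  0.03  1.15  0.49]
```

View pics/a_scene.png

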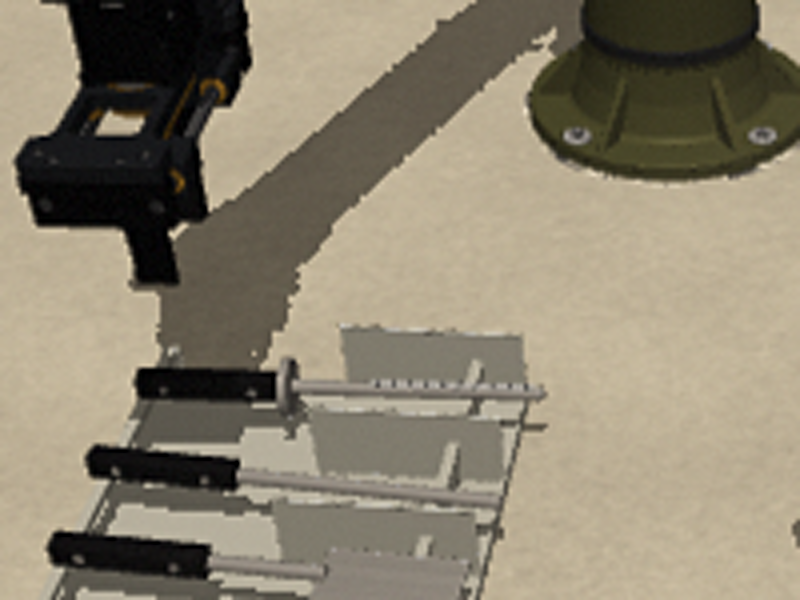

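View pics/a_top.png

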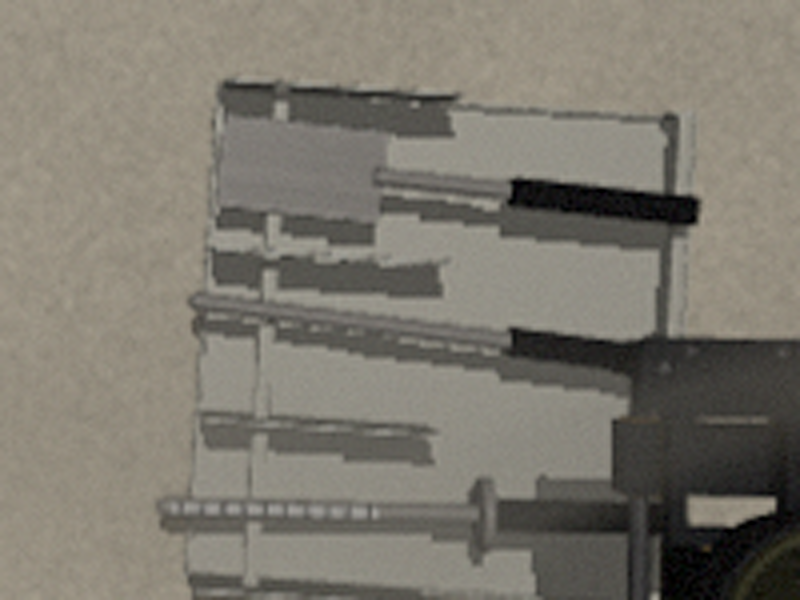

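>>> {"api": "drive_tool", "payload": {
  "rows": [
    [[0, 0, 0.2, 0, 90], [0, 0, 0.3, 0, 90], [0, 0, 0.36, 0, 90], [0, 0, 0.393, 0, 90], [0, 0, 0.393, 0, 90], [0, 0, 0.393, 0, 90]]
  ],
  "grip_force": 40
}}

```text
time: 2.2
position: [0.4062, -0.2785, 0.0342]
tool_rot: [3.14, -0.058, 0.003]
ft_force: [-0.6, -0.6, 0.6]
grip_width: 0.65
```

```bash
python3 look.py b scene,120,80,320,230,4
```

```text
t 2.2 pos [ 0.4062 -0.2785  0.0342] yawx -2.13 tilt -1.0 F [-0.55 -0.63  0.63] grip 0.6503011009773945 q [ 0.91  0.22 -0.4   2.04  0.11  0.9   0.42]
```

View pics/b_scene.png

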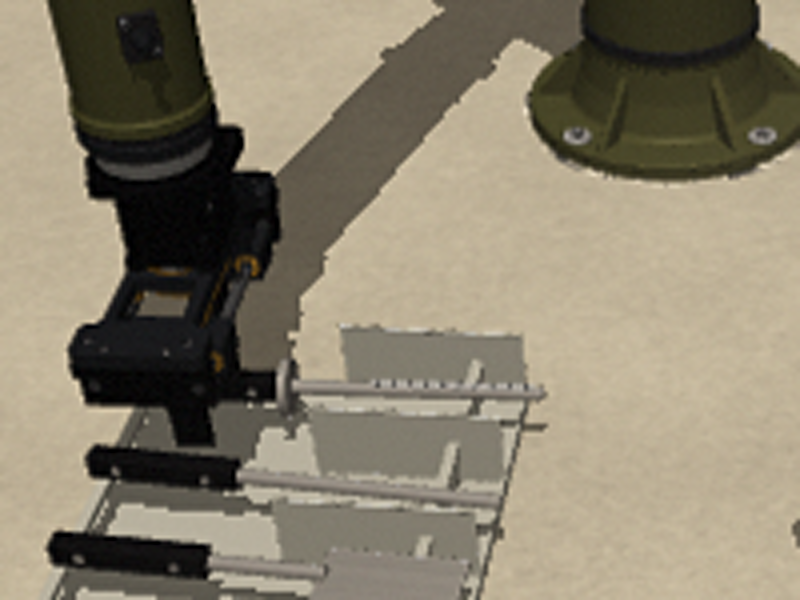

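The fingers straddle the dipstick's handle, with the near finger at about (195,420), and are clear of the stirrer. I'll close the gripper and lift.

>>> {"api": "drive_tool", "payload": {
  "rows": [
    [[0, 0, 0, 0, 255], [0, 0, 0, 0, 255], [0, 0, 0, 0, 255], [0, 0, 0, 0, 255], [0, 0, 0, 0, 255], [0, 0, 0, 0, 255], [0, 0, -0.03, 0, 255], [0, 0, -0.1, 0, 255], [0, 0, -0.2, 0, 255], [0, 0, -0.35, 0, 255], [0, 0, -0.5, 0, 255], [0, 0, -0.6, 0, 255], [0, 0, -0.6, 0, 255], [0, 0, -0.6, 0, 255]]
  ],
  "grip_force": 50
}}

```text
time: 4.0
position: [0.4046, -0.2774, 0.2121]
tool_rot: [-3.14, 0.058, 0.002]
ft_force: [0.0, 0.5, -2.0]
grip_width: 0.155
```

```bash
python3 look.py c scene,70,30,320,230,3.2 top,250,180,470,380,3
```

```text
t 4.0 pos [ 0.4046 -0.2774  0.2121] yawx -2.12 tilt -1.0 F [ 0.01  0.5  -1.98] grip 0.15513574686200685 q [ 0.95  0.01 -0.4   1.86  0.01  1.27  0.51]
```

View pics/c_scene.png

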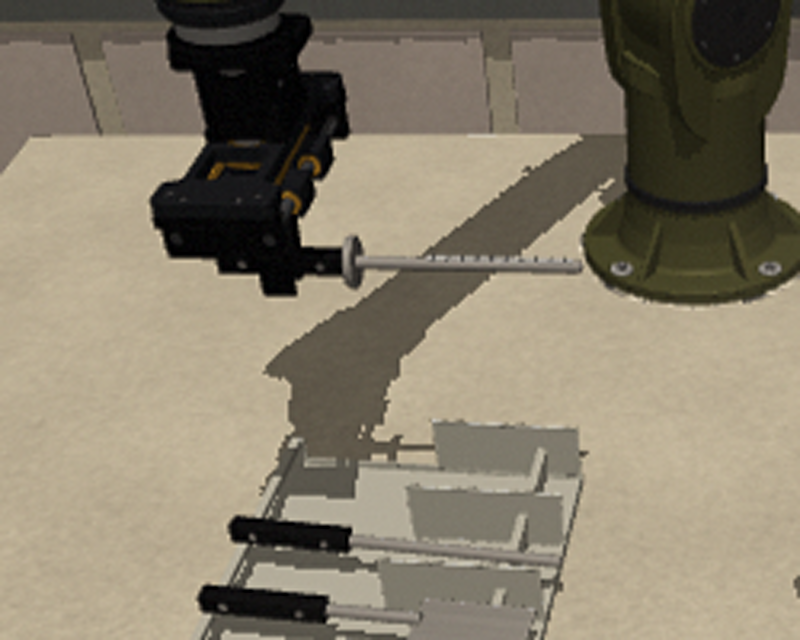

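View pics/c_top.png

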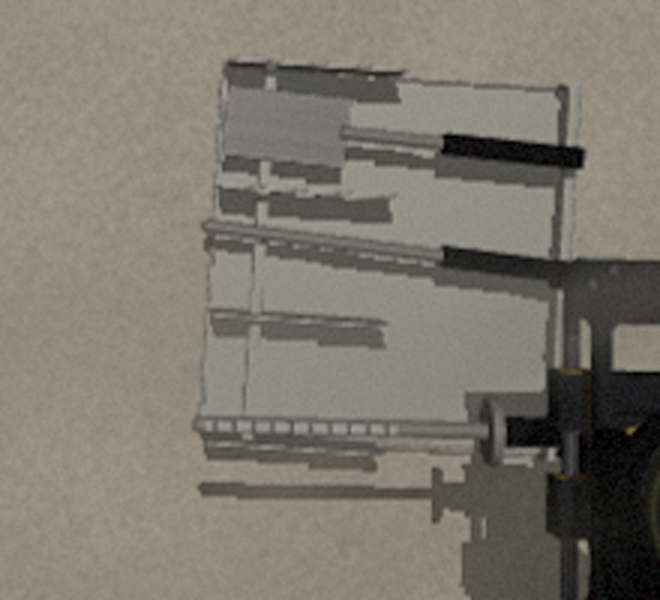

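The dipstick is held level, with its collar at (350,262) and tip at (580,266) in the scene view, and the other utensils haven't moved. The tool can't tilt, so I'll let the rod swing in the pads and set its angle against the counter. I'm moving to the open area left of the rack to do that.

>>> {"api": "drive_tool", "payload": {
  "rows": [
    [[0.152, -0.863, -0.333, -0.137, 255], [0.152, -0.863, -0.333, -0.137, 255], [0.152, -0.863, -0.333, -0.137, 255], [0.152, -0.863, -0.333, -0.137, 255], [0.152, -0.863, -0.333, -0.137, 255], [0.152, -0.863, -0.333, -0.137, 255], [0.152, -0.863, -0.333, -0.137, 255], [0.152, -0.863, -0.333, -0.137, 255], [0.152, -0.863, -0.333, -0.137, 255], [0.152, -0.863, -0.333, -0.137, 255]]
  ]
}}

```text
time: 5.35
position: [0.4603, -0.0213, 0.3128]
tool_rot: [-3.081, -0.612, 0.001]
ft_force: [-0.3, 0.2, -1.8]
grip_width: 0.156
```

>>> {"api": "drive_tool", "payload": {
  "rows": [
    [[0, 0, 0, 0, 255], [0, 0, 0, 0, 255]]
  ],
  "grip_force": 6
}}

```text
time: 5.6
position: [0.4605, -0.0209, 0.313]
tool_rot: [3.081, 0.614, -0.0]
ft_force: [-0.4, 0.7, -1.9]
grip_width: 0.156
```

```bash
python3 look.py d scene,150,0,450,230,2.6
```

```text
t 5.6 pos [ 0.4605 -0.0209  0.313 ] yawx 22.53 tilt -1.0 F [-0.4   0.71 -1.95] grip 0.15584941629586682 q [ 0.72 -0.11 -0.67  1.75 -0.07  1.48  0.46]
```

View pics/d_scene.png

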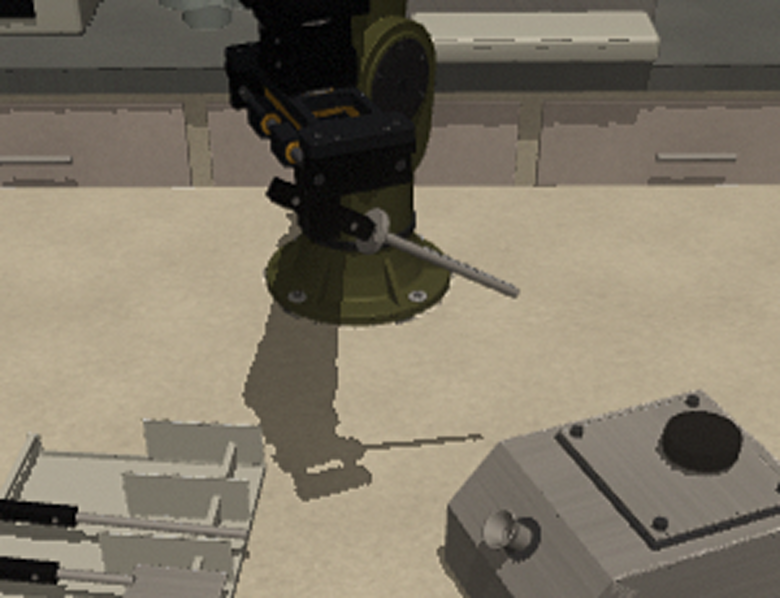

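The rod pivots in the pads at 6 N and the tip, now at (517,293), has drooped to about 30°. I'll let it go further, then re-tighten.

>>> {"api": "drive_tool", "payload": {
  "rows": [
    [[0, 0, 0, 0, 255], [0, 0, 0, 0, 255]]
  ]
}}

```text
time: 5.9
position: [0.4605, -0.0208, 0.3131]
tool_rot: [3.081, 0.614, 0.0]
ft_force: [0.1, -0.6, -1.3]
grip_width: 0.157
```

>>> {"api": "drive_tool", "payload": {
  "rows": [
    [[0, 0, 0, 0, 255], [0, 0, 0, 0, 255]]
  ],
  "grip_force": 40
}}

```text
time: 6.15
position: [0.4605, -0.0208, 0.313]
tool_rot: [3.081, 0.614, -0.0]
ft_force: [-0.5, 0.5, -1.3]
grip_width: 0.159
```

```bash
python3 look.py e scene,250,50,400,170,5 top,230,170,400,320,4
```

```text
t 6.15 pos [ 0.4605 -0.0208  0.313 ] yawx 22.54 tilt -1.0 F [-0.47  0.52 -1.26] grip 0.15882236381876982 q [ 0.72 -0.11 -0.67  1.75 -0.07  1.48  0.46]
```

View pics/e_scene.png

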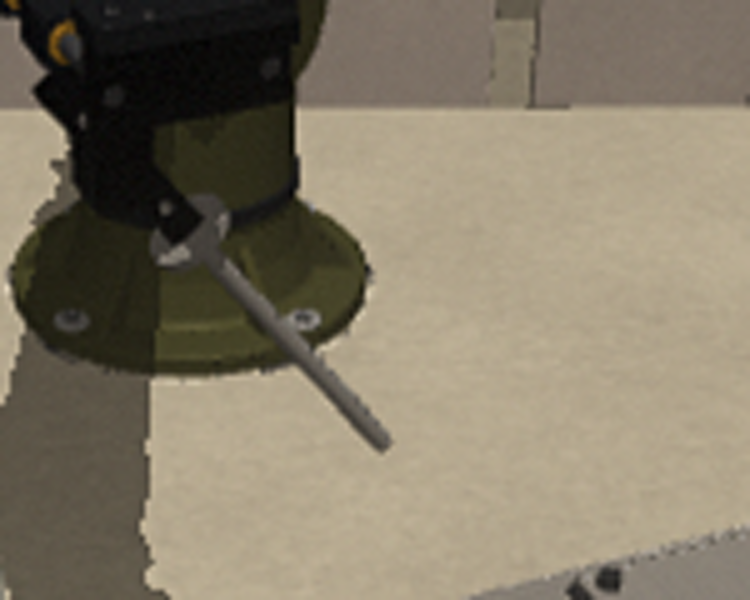

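View pics/e_top.png

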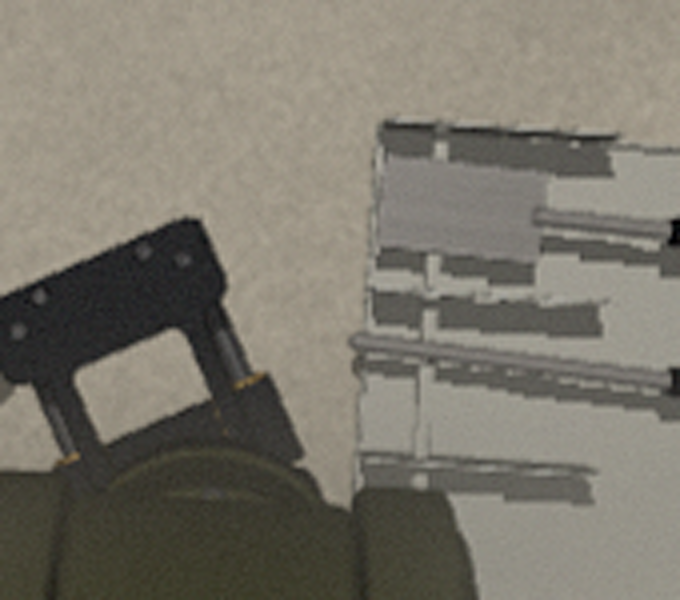

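```bash
cat > pitch.py <<'E'
from h import *
def fit(g,yaw,tip_px,col_px=None):
    # unknown pitch below level; L grip->tip
    a=np.radians(yaw)
    def pt(p,L): return g+L*np.array([np.cos(a)*np.cos(p),np.sin(a)*np.cos(p),-np.sin(p)])
    def f(v):
        r=list(proj("scene",pt(v[0],v[1]))-tip_px)
        if col_px is not None: r+=list(proj("scene",pt(v[0],v[1]-.158))-col_px)
        r.append((v[1]-.206)*200); return r
    r=least_squares(f,[.7,.206]);print("pitch",np.degrees(r.x[0]),"L",r.x[1],"res",np.round(r.fun,2),"tip",pt(*r.x));return r.x
E
python3 - <<'E'
from pitch import *
g=np.array([.4605,-.0208,.318])
q=lambda x,y:np.array([(x+.5)/5-.5+250,(y+.5)/5-.5+50])
fit(g,112.5,q(385,445));fit(g,112.5,q(385,445),q(193,230))
E
```

```text
pitch 53.30847679943467 L 0.21014628465204213 res [-0.33 -0.37  0.83] tip [0.41244882 0.0952058  0.14949125]
pitch 53.18271941876365 L 0.2116451323813141 res [ 0.16 -0.15 -0.93  0.12  1.13] tip [0.41196367 0.09637706 0.14856735]
```

>>> {"api": "drive_tool", "payload": {
  "rows": [
    [[0, 0, 0.2, 0, 255], [0, 0, 0.4, 0, 255], [0, 0, 0.46, 0, 255], [0, 0, 0.46, 0, 255], [0, 0, 0.46, 0, 255]]
  ]
}}

```text
time: 6.88
position: [0.4615, -0.0209, 0.1763]
tool_rot: [3.08, 0.614, 0.003]
ft_force: [0.2, 0.8, -1.4]
grip_width: 0.156
```

>>> {"api": "drive_tool", "payload": {
  "rows": [
    [[0, 0, 0, 0, 255], [0, 0, 0.025, 0, 255], [0, 0, 0.05, 0, 255], [0, 0, 0.075, 0, 255], [0, 0, 0.1, 0, 255], [0, 0, 0.125, 0, 255], [0, 0, 0.15, 0, 255], [0, 0, 0.15, 0, 255], [0, 0, 0.15, 0, 255]]
  ],
  "grip_force": 15
}}

```text
time: 8.0
position: [0.4616, -0.0216, 0.1307]
tool_rot: [3.08, 0.612, 0.003]
ft_force: [1.9, -1.4, 1.4]
grip_width: 0.162
```

```bash
python3 look.py f scene,220,60,400,204,4.4
```

```text
t 8.0 pos [ 0.4616 -0.0216  0.1307] yawx 22.46 tilt -1.0 F [ 1.9  -1.4   1.43] grip 0.16242241907321958 q [ 0.7   0.04 -0.71  2.01  0.03  1.1   0.37]
```

View pics/f_scene.png

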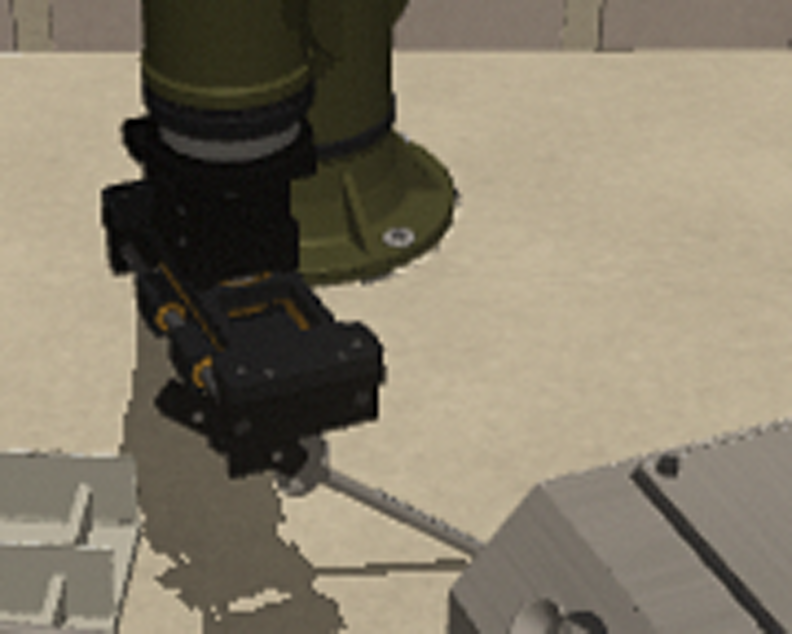

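>>> {"api": "drive_tool", "payload": {
  "rows": [
    [[0, 0, 0, 0, 255], [0, 0, 0, 0, 255], [0, 0, -0.1, 0, 255], [0, 0, -0.25, 0, 255], [0, 0, -0.45, 0, 255], [0, 0, -0.6, 0, 255], [0, 0, -0.6, 0, 255], [0, 0, -0.6, 0, 255]]
  ],
  "grip_force": 50
}}

```text
time: 9.05
position: [0.4593, -0.0203, 0.3083]
tool_rot: [-3.079, -0.615, 0.005]
ft_force: [-0.7, -0.2, -2.2]
grip_width: 0.155
```

```bash
python3 look.py g scene,250,50,400,170,5
```

```text
t 9.05 pos [ 0.4593 -0.0203  0.3083] yawx 22.59 tilt -0.99999 F [-0.73 -0.15 -2.22] grip 0.15463796027564064 q [ 0.73 -0.11 -0.68  1.76 -0.07  1.47  0.46]
```

View pics/g_scene.png

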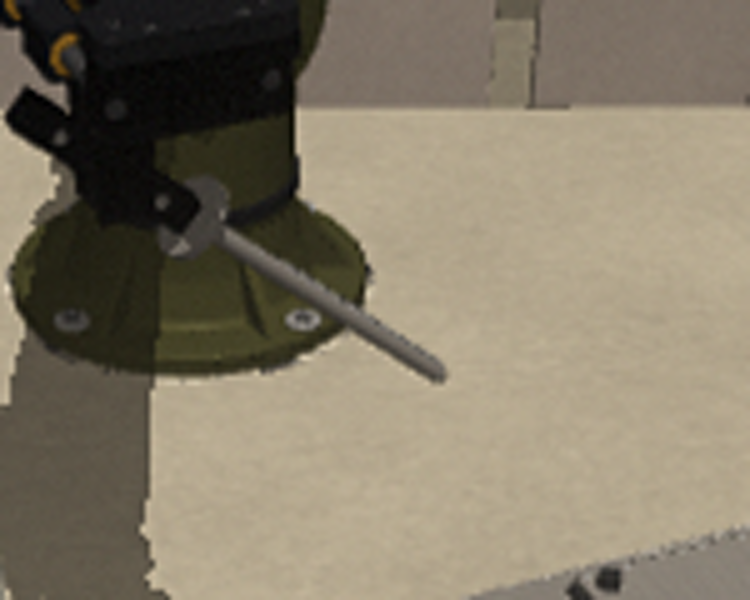

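Run:
```python
from pitch import *
from bench import ctrl
s=ctrl.get_state();print(s["position"],s["time"])
g=np.array([.4594,-.0203,.3133])
q=lambda x,y:np.array([(x+.5)/5-.5+250,(y+.5)/5-.5+50])
for L in(.206,.208,.210):
  r=least_squares(lambda v:proj("scene",g+L*np.array([np.cos(v[1])*np.cos(v[0]),np.sin(v[1])*np.cos(v[0]),-np.sin(v[0])]))-q(444,374),[.7,1.96]);print(L,np.degrees(r.x))
x=fit(g,112.6,q(444,374))
print(proj("scene",g)) 
m=np.array([.600,.1158,.122]);a=np.radians(112.6);d=np.array([np.cos(a)*np.cos(np.radians(40)),np.sin(a)*np.cos(np.radians(40)),-np.sin(np.radians(40))])
for s in(.03,0,-.155): print("tcp for tip out by",s,m-d*(s+.208)-[0,0,.005])
```

```text
[ 0.45914828 -0.02042491  0.30784242] 9.1
0.206 [ 41.41052691 113.17609041]
0.208 [ 41.50374483 113.99969854]
0.21 [ 41.58847626 114.80020323]
pitch 41.34944229603629 L 0.20499033695409954 res [ 0.09  0.08 -0.2 ] tip [0.40026268 0.12176828 0.17787319]
[272.04499113  80.8354118 ]
tcp for tip out by 0.03 [ 0.67006418 -0.05251837  0.26998345]
tcp for tip out by 0 [ 0.66123256 -0.03130177  0.25069982]
tcp for tip out by -0.155 [0.61560253 0.07831734 0.15106774]
```

Pitch measures about 41° (40° wanted) and yaw about 113°, which suits the neck. I'll move the tip to about 30 mm outside the mouth.

>>> {"api": "drive_tool", "payload": {
  "rows": [
    [[0.2, 0.12, 0, 0, 255], [0.4, 0.24, 0, 0, 255], [0.608, 0.364, 0, 0, 255], [0.608, 0.364, 0, 0, 255], [0.608, 0.364, 0, 0, 255], [0.608, 0.364, 0.06, 0, 255], [0.608, 0.364, 0.13, 0, 255], [0.608, 0.364, 0.13, 0, 255], [0.608, 0.364, 0.13, 0, 255], [0.608, 0.364, 0.13, 0, 255]]
  ],
  "grip_force": 45
}}

```text
time: 10.35
position: [0.6709, -0.0517, 0.2723]
tool_rot: [3.08, 0.614, 0.003]
ft_force: [0.1, 0.2, -2.0]
grip_width: 0.161
```

```bash
python3 look.py i scene,240,90,440,240,4 top,150,150,320,290,4.5
```

```text
t 10.35 pos [ 0.6709 -0.0517  0.2723] yawx 22.54 tilt -1.0 F [ 0.07  0.2  -1.99] grip 0.16130964616561638 q [ 0.55  0.44 -0.73  1.31  0.29  1.49  0.24]
```

View pics/i_scene.png

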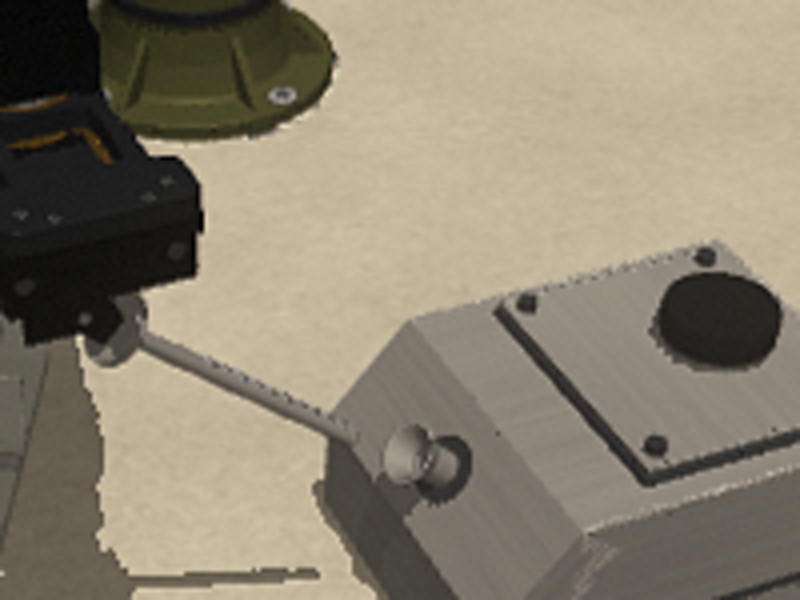

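View pics/i_top.png

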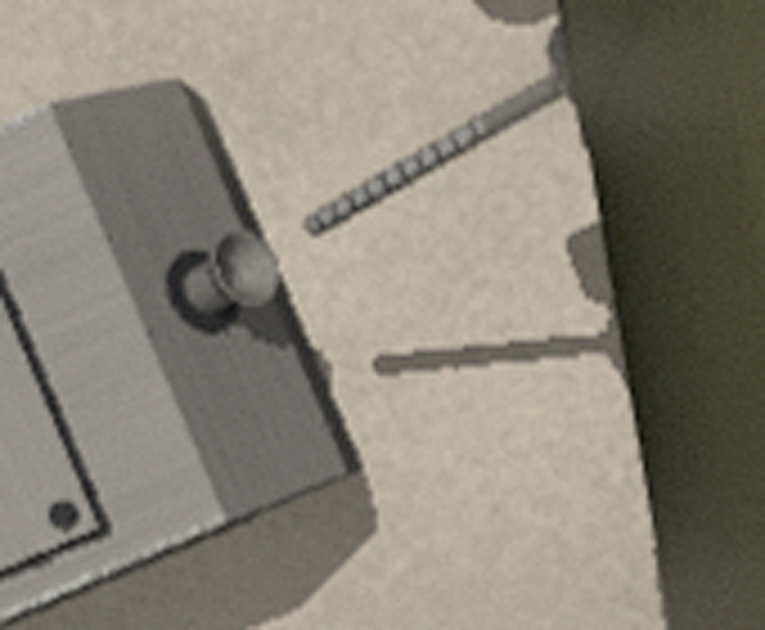

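Run:
```python
from h import *
S=lambda x,y:np.array([(x+.5)/4-.5+240,(y+.5)/4-.5+90]);T=lambda x,y:np.array([(x+.5)/4.5-.5+150,(y+.5)/4.5-.5+150])
tip=tri(S(352,439),T(306,230)).x;m=tri(S(407,457),T(246,270)).x
sh=tri(S(145,340),T(560,88)).x
print("tip",tip,"mouth",m,"d",m-tip,np.linalg.norm(m-tip))
v=tip-sh;print("rough rod dir yaw,pitch",np.degrees(np.arctan2(v[1],v[0])),np.degrees(np.arcsin(-v[2]/np.linalg.norm(v))))
a=np.radians(112.6);print("desired dir",np.cos(a)*.766,np.sin(a)*.766,-.643)
```

```text
tip [0.61184124 0.08933112 0.13977821] mouth [0.59817048 0.11751255 0.11597313] d [-0.01367076  0.02818143 -0.02380508] 0.03934163920310652
rough rod dir yaw,pitch 112.2239042352343 40.58558894131193
desired dir -0.2943702171574095 0.7071790263085435 -0.643
```

Triangulation puts the tip 39 mm from the mouth, and the offset is along the neck axis to within about 2 mm. I'll start the insertion slowly.

>>> {"api": "drive_tool", "payload": {
  "rows": [
    [[-0.004, -0.04, 0.03, 0, 255], [-0.006, -0.08, 0.063, 0, 255], [-0.006, -0.11, 0.087, 0, 255], [-0.006, -0.14, 0.11, 0, 255], [-0.006, -0.168, 0.133, 0, 255], [-0.006, -0.168, 0.133, 0, 255], [-0.006, -0.168, 0.133, 0, 255]]
  ],
  "grip_force": 25
}}

```text
time: 11.32
position: [0.6499, -0.006, 0.2313]
tool_rot: [-3.081, -0.614, -0.0]
ft_force: [-1.3, 0.7, -2.7]
grip_width: 0.161
```

```bash
python3 look.py j scene,240,90,440,240,4 top,150,150,320,290,4.5
```

```text
t 11.325 pos [ 0.6499 -0.006   0.2313] yawx 22.53 tilt -1.0 F [-1.29  0.68 -2.74] grip 0.16094477358464065 q [ 0.53  0.41 -0.74  1.44  0.28  1.4   0.17]
```

View pics/j_scene.png

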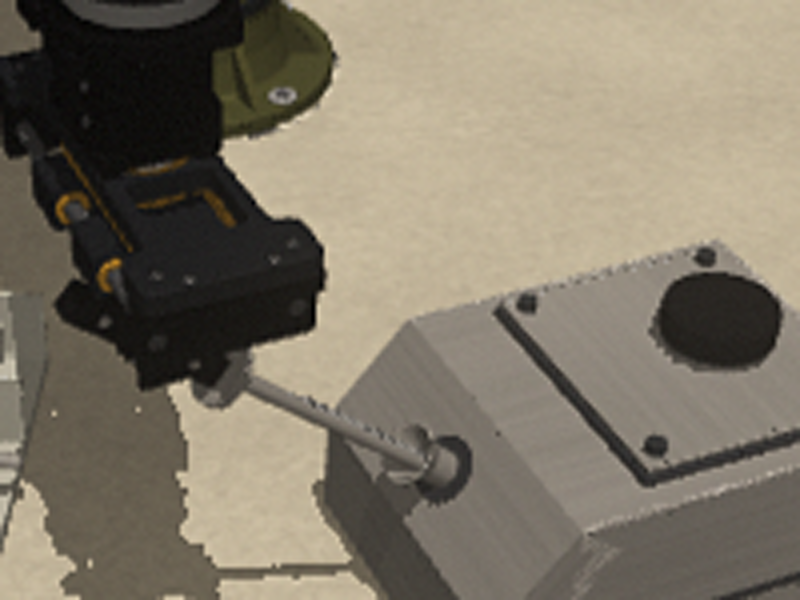

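View pics/j_top.png

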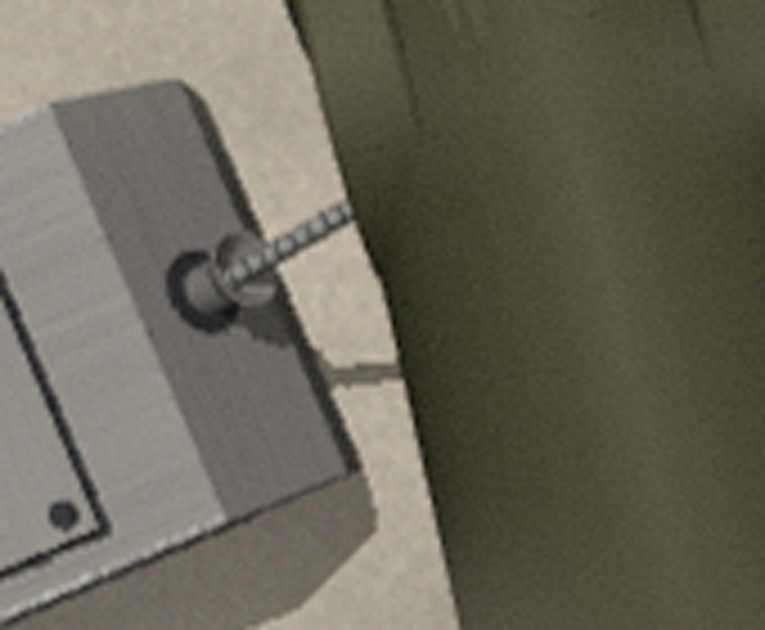

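The tip has entered the flare, at (420,465) in the scene view, with only 1–3 N at the wrist. Continuing.

>>> {"api": "drive_tool", "payload": {
  "rows": [
    [[0, -0.026, 0.0215, 0, 255], [0, -0.051, 0.043, 0, 255], [0, -0.077, 0.064, 0, 255], [0, -0.102, 0.086, 0, 255], [0, -0.128, 0.107, 0, 255], [0, -0.153, 0.1285, 0, 255], [0, -0.153, 0.1285, 0, 255]]
  ]
}}

```text
time: 12.3
position: [0.6316, 0.0374, 0.1919]
tool_rot: [-3.08, -0.616, 0.002]
ft_force: [0.1, 0.3, -1.1]
grip_width: 0.156
```

```bash
python3 look.py k scene,240,90,440,240,4
```

```text
t 12.3 pos [0.6316 0.0374 0.1919] yawx 22.62 tilt -1.0 F [ 0.05  0.33 -1.09] grip 0.15560921317938545 q [ 0.49  0.41 -0.76  1.53  0.28  1.32  0.09]
```

View pics/k_scene.png

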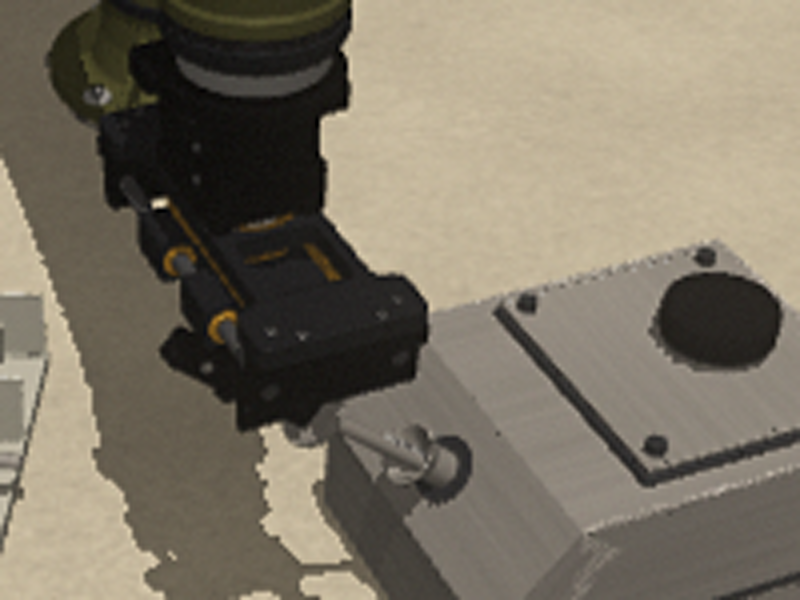

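>>> {"api": "drive_tool", "payload": {
  "rows": [
    [[0, -0.026, 0.0215, 0, 255], [0, -0.051, 0.043, 0, 255], [0, -0.077, 0.064, 0, 255], [0, -0.102, 0.086, 0, 255], [0, -0.128, 0.107, 0, 255], [0, -0.14, 0.118, 0, 255], [0, -0.15, 0.126, 0, 255], [0, -0.15, 0.126, 0, 255]]
  ]
}}

```text
time: 13.35
position: [0.6149, 0.0782, 0.1547]
tool_rot: [3.081, 0.614, -0.0]
ft_force: [-0.1, -1.4, -2.1]
grip_width: 0.16
```

```bash
python3 look.py l scene,290,130,410,230,6.5
```

```text
t 13.35 pos [0.6149 0.0782 0.1547] yawx 22.55 tilt -1.0 F [-0.07 -1.37 -2.08] grip 0.159933164195648 q [ 0.44  0.41 -0.77  1.61  0.3   1.24  0.01]
```

View pics/l_scene.png

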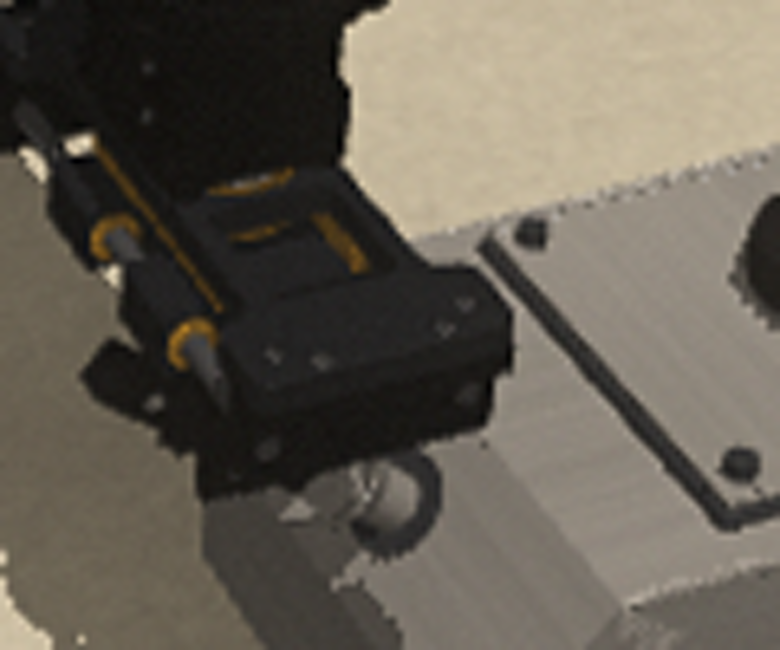

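>>> {"api": "drive_tool", "payload": {
  "rows": [
    [[0, -0.007, 0.006, 0, 255], [0, -0.013, 0.011, 0, 255], [0, -0.018, 0.015, 0, 255], [0, -0.018, 0.015, 0, 255]]
  ]
}}

```text
time: 13.9
position: [0.6129, 0.083, 0.1503]
tool_rot: [3.081, 0.614, 0.0]
ft_force: [0.9, 0.3, -2.3]
grip_width: 0.158
```

```bash
python3 look.py m scene,290,130,410,230,6.5
```

```text
t 13.9 pos [0.6129 0.083  0.1503] yawx 22.54 tilt -1.0 F [ 0.92  0.34 -2.31] grip 0.15783088439895285 q [ 0.43  0.41 -0.77  1.62  0.3   1.23 -0.  ]
```

View pics/m_scene.png

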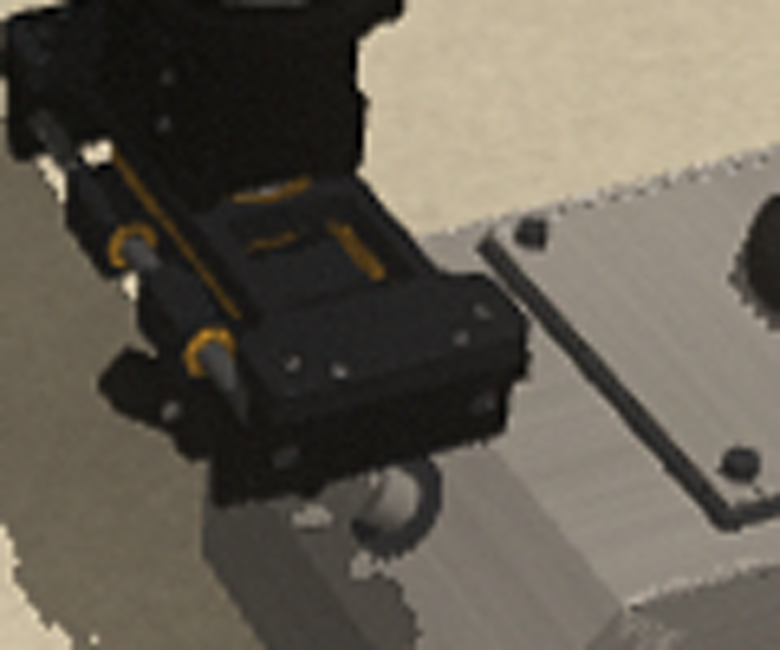

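>>> {"api": "drive_tool", "payload": {
  "rows": [
    [[0, -0.005, 0.004, 0, 255], [0, -0.01, 0.0085, 0, 255], [0, -0.01, 0.0085, 0, 255]]
  ]
}}

```text
time: 14.32
position: [0.6131, 0.0829, 0.1496]
tool_rot: [3.077, 0.61, 0.003]
ft_force: [-0.8, -6.6, 7.6]
grip_width: 0.156
```

>>> {"api": "drive_tool", "payload": {
  "rows": [
    [[0, -0.005, 0.004, 0, 255], [0, -0.01, 0.0085, 0, 255], [0, -0.01, 0.0085, 0, 255]]
  ]
}}

```text
time: 14.7
position: [0.6133, 0.0828, 0.1491]
tool_rot: [3.073, 0.606, 0.005]
ft_force: [-2.5, -11.2, 16.9]
grip_width: 0.159
```

```bash
python3 look.py n scene,290,130,410,230,6.5 top,180,180,280,255,7
```

```text
t 14.7 pos [0.6133 0.0828 0.1491] yawx 22.29 tilt -0.99995 F [ -2.47 -11.21  16.95] grip 0.15933197466525417 q [ 0.43  0.41 -0.77  1.62  0.31  1.23 -0.01]
```

View pics/n_scene.png

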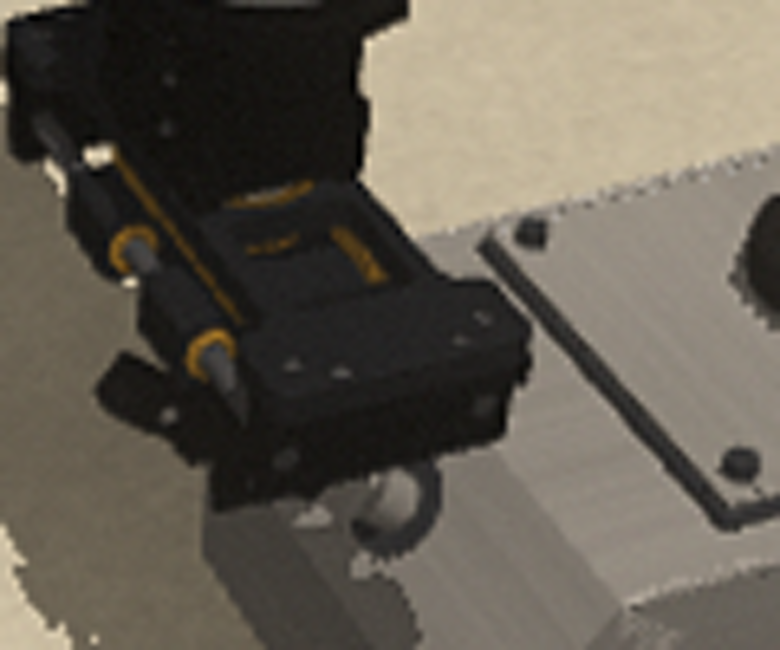

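View pics/n_top.png

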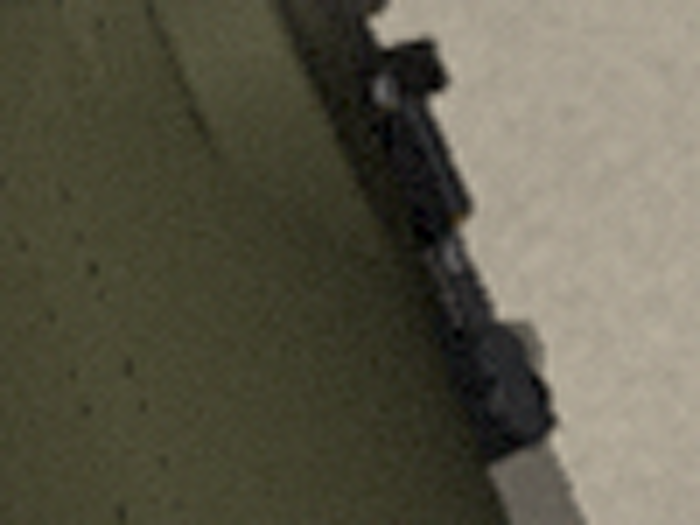

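>>> {"api": "drive_tool", "payload": {
  "rows": [
    [[0, -0.005, 0.0045, 0, 255], [0, -0.005, 0.0045, 0, 255], [0, -0.005, 0.0045, 0, 255]]
  ],
  "grip_force": 30
}}

```text
time: 15.18
position: [0.6134, 0.0828, 0.1488]
tool_rot: [3.071, 0.603, 0.007]
ft_force: [-3.2, -13.7, 22.2]
grip_width: 0.156
```

The rod is at a hard stop: the last 8 mm of commanded push moved it under 1 mm, with about 26 N of reaction along the neck. The travel matches the 155 mm depth within measurement error, so the collar is home. Drawing it out along the neck.

>>> {"api": "drive_tool", "payload": {
  "rows": [
    [[0, 0, 0, 0, 255], [0, 0.02, -0.017, 0, 255], [0, 0.06, -0.05, 0, 255], [0, 0.11, -0.092, 0, 255], [0, 0.16, -0.134, 0, 255], [0, 0.21, -0.176, 0, 255], [0, 0.26, -0.218, 0, 255], [0, 0.31, -0.26, 0, 255], [0, 0.36, -0.302, 0, 255], [0, 0.41, -0.344, 0, 255], [0, 0.46, -0.386, 0, 255], [0, 0.49, -0.411, 0, 255], [0, 0.49, -0.411, 0, 255], [0, 0.49, -0.411, 0, 255]]
  ],
  "grip_force": 45
}}

```text
time: 16.92
position: [0.666, -0.0449, 0.2666]
tool_rot: [-3.08, -0.616, 0.001]
ft_force: [0.2, 0.9, -2.6]
grip_width: 0.156
```

```bash
python3 look.py o scene,240,90,440,240,4
```

```text
t 16.925 pos [ 0.666  -0.0449  0.2666] yawx 22.6 tilt -1.0 F [ 0.21  0.89 -2.61] grip 0.15636832078032664 q [ 0.55  0.44 -0.73  1.34  0.29  1.48  0.23]
```

View pics/o_scene.png

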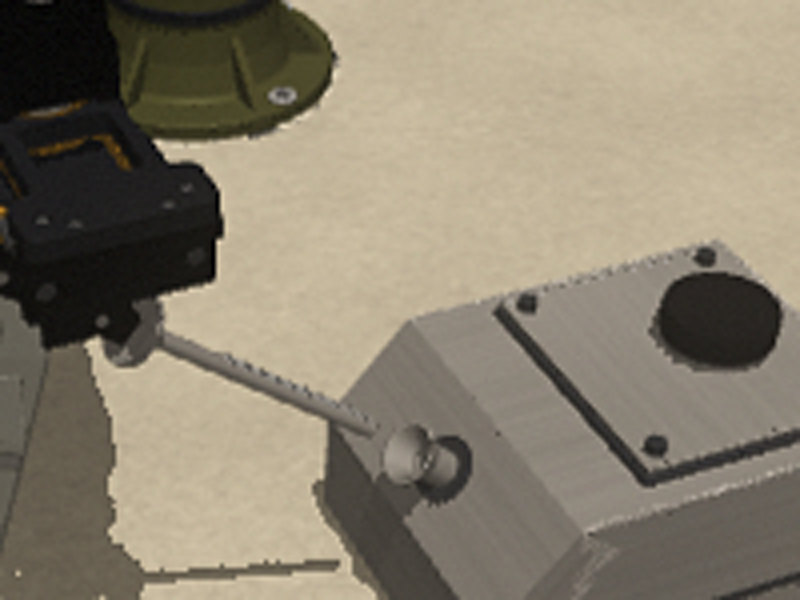

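The rod is fully out, with the tip at (372,432) and the mouth at (408,457). Next I'll carry it to the open counter at -y to level it the same way. First I'm checking that the counter extends there.

```bash
python3 - <<'E'
from h import *
print("top right edge",onz("top",(559,300),0),onz("top",(400,419),0))
for p in [(.36,-.56,0),(.28,-.37,0),(.45,-.6,0)]: print(p,proj("scene",p),proj("top",p))
E
python3 look.py p scene,0,0,560,420,1.4
```

```text
top right edge [ 0.41324187 -0.57186082  0.        ] [ 0.18232026 -0.24989032  0.        ]
(0.36, -0.56, 0) [ 68.25181991 175.96930177] [553.93528223 326.92559497]
(0.28, -0.37, 0) [148.84205975 157.79223402] [459.29418807 368.6547882 ]
(0.45, -0.6, 0) [ 38.32516277 198.72232257] [572.5424513  281.31361829]
t 16.975 pos [ 0.6659 -0.0448  0.2666] yawx 22.62 tilt -1.0 F [ 0.73  0.41 -2.29] grip 0.1569864142179499 q [ 0.55  0.44 -0.73  1.34  0.29  1.48  0.23]
```

View pics/p_scene.png

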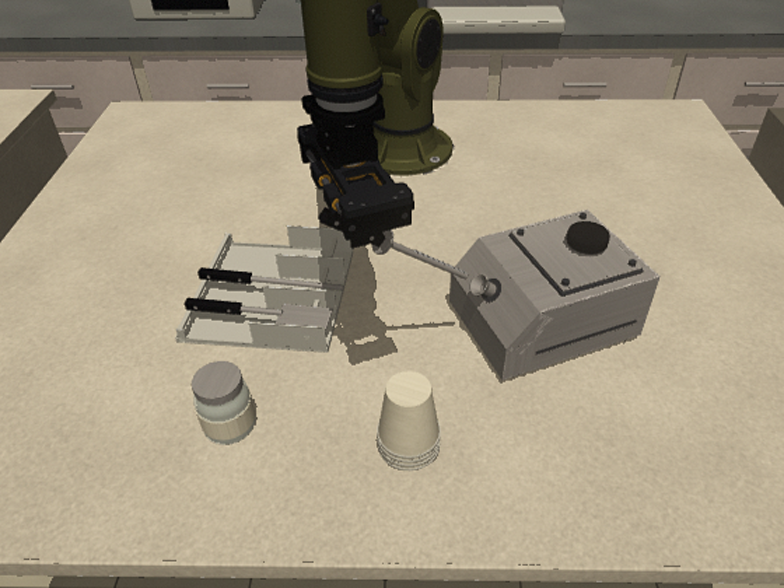

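All other objects are in their places, and the spot at (95,246) is clear counter. Moving there in two legs.

>>> {"api": "drive_tool", "payload": {
  "rows": [
    [[0, 0.05, -0.1, 0, 255], [-0.1, 0.15, -0.18, 0, 255], [-0.25, 0.25, -0.18, 0, 255], [-0.4, 0.35, -0.18, 0, 255], [-0.55, 0.45, -0.18, 0, 255], [-0.7, 0.53, -0.18, 0, 255], [-0.8, 0.6, -0.18, 0, 255], [-0.8, 0.6, -0.18, 0, 255]]
  ]
}}

```text
time: 18.02
position: [0.5111, -0.3078, 0.3206]
tool_rot: [3.082, 0.603, -0.003]
ft_force: [0.3, 0.9, -2.1]
grip_width: 0.155
```

>>> {"api": "drive_tool", "payload": {
  "rows": [
    [[-0.15, 0.11, 0, 0, 255], [-0.3, 0.22, 0, 0, 255], [-0.45, 0.33, 0, 0, 255], [-0.6, 0.44, 0, 0, 255], [-0.72, 0.53, 0, 0, 255], [-0.8, 0.6, 0, 0, 255], [-0.8, 0.6, 0, 0, 255], [-0.8, 0.6, 0, 0, 255]]
  ]
}}

```text
time: 19.02
position: [0.363, -0.5605, 0.3209]
tool_rot: [-3.079, -0.618, -0.002]
ft_force: [-0.4, 0.6, -0.9]
grip_width: 0.156
```

```bash
python3 look.py q scene,0,0,250,200,3.1
```

```text
t 19.025 pos [ 0.363  -0.5605  0.3209] yawx 22.7 tilt -1.0 F [-0.38  0.64 -0.9 ] grip 0.1555146736540563 q [ 1.31  0.38 -0.49  1.25  0.17  1.56  1.24]
```

View pics/q_scene.png

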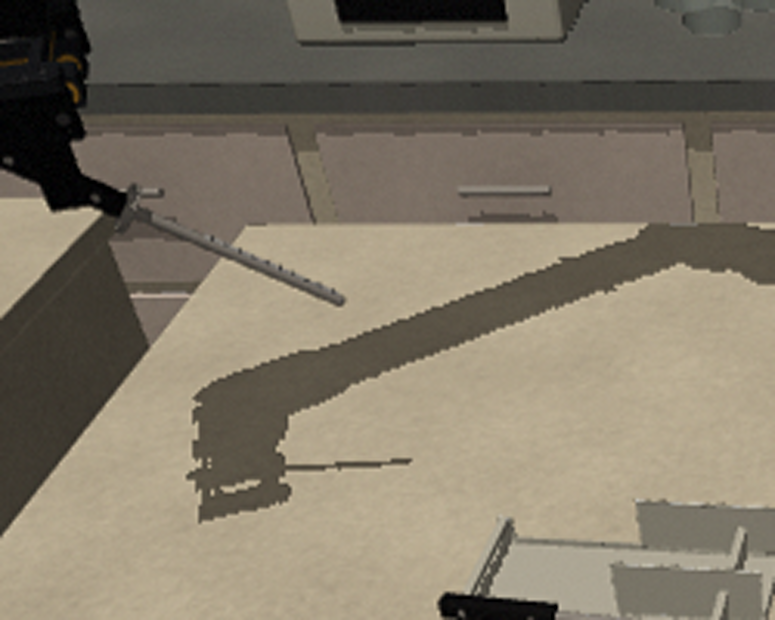

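>>> {"api": "drive_tool", "payload": {
  "rows": [
    [[0.06, -0.07, 0.1, 0, 255], [0.126, -0.146, 0.3, 0, 255], [0.126, -0.146, 0.48, 0, 255], [0.126, -0.146, 0.58, 0, 255], [0.126, -0.146, 0.58, 0, 255], [0.126, -0.146, 0.58, 0, 255]]
  ]
}}

```text
time: 19.82
position: [0.3808, -0.5075, 0.1493]
tool_rot: [3.078, 0.616, 0.002]
ft_force: [0.4, 0.3, -1.7]
grip_width: 0.155
```

```bash
python3 look.py r scene,0,40,250,240,3.1;python3 - <<'E'
from pitch import *
fit(np.array([.363,-.5605,.3259]),112.7,np.array([342/3.1,300/3.1]))
E
```

```text
t 19.825 pos [ 0.3808 -0.5075  0.1493] yawx 22.62 tilt -1.0 F [ 0.41  0.25 -1.74] grip 0.15477003728144925 q [ 1.28  0.38 -0.5   1.59  0.19  1.21  1.14]
pitch 39.97896618267846 L 0.2037776746643042 res [ 0.18  0.1  -0.44] tip [ 0.30274045 -0.41644491  0.19497155]
```

View pics/r_scene.png

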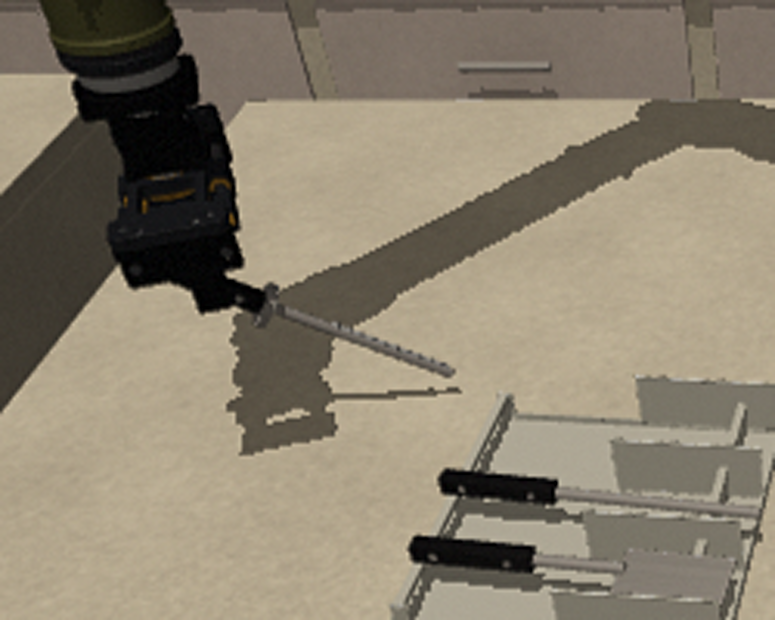

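>>> {"api": "drive_tool", "payload": {
  "rows": [
    [[0, 0, 0, 0, 255], [0, 0, 0.033, 0, 255], [0, 0, 0.066, 0, 255], [0, 0, 0.1, 0, 255], [0, 0, 0.133, 0, 255], [0, 0, 0.166, 0, 255], [0, 0, 0.2, 0, 255], [0, 0, 0.233, 0, 255], [0, 0, 0.266, 0, 255], [0, 0, 0.3, 0, 255], [0, 0, 0.333, 0, 255], [0, 0, 0.366, 0, 255], [0, 0, 0.4, 0, 255], [0, 0, 0.42, 0, 255], [0, 0, 0.43, 0, 255], [0, 0, 0.43, 0, 255], [0, 0, 0.43, 0, 255]]
  ],
  "grip_force": 15
}}

```text
time: 22.0
position: [0.3793, -0.5079, 0.0186]
tool_rot: [3.08, 0.614, 0.0]
ft_force: [0.3, -2.2, 0.7]
grip_width: 0.162
```

```bash
python3 look.py s scene,30,100,230,250,4
```

```text
t 22.0 pos [ 0.3793 -0.5079  0.0186] yawx 22.53 tilt -1.0 F [ 0.32 -2.2   0.71] grip 0.16212798041087464 q [ 1.25  0.52 -0.46  1.69  0.27  0.99  1.09]
```

View pics/s_scene.png

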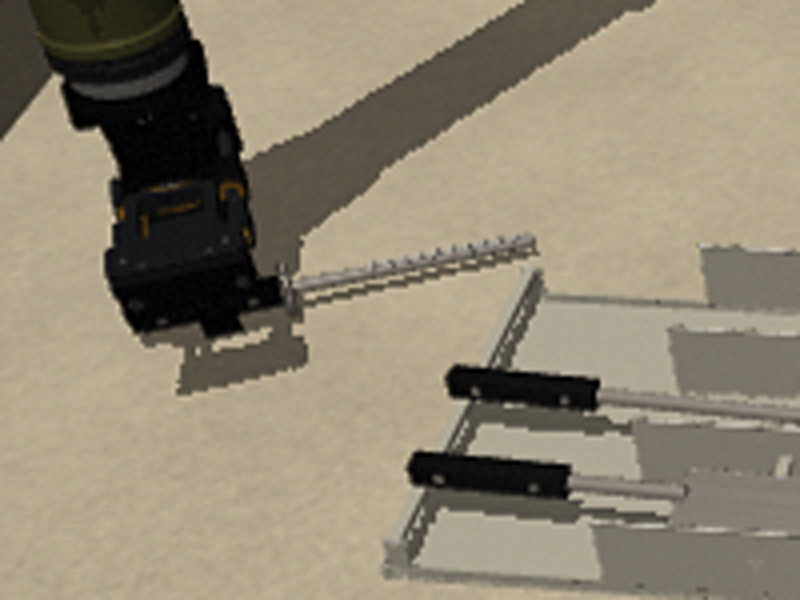

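The rod is nearly level, at about 5.5° by geometry, with the graduations facing up. Clamping firmly and lifting.

>>> {"api": "drive_tool", "payload": {
  "rows": [
    [[0, 0, 0, 0, 255], [0, 0, 0, 0, 255], [0, 0, 0, 0, 255], [0, 0, -0.05, 0, 255], [0, 0, -0.15, 0, 255], [0, 0, -0.3, 0, 255], [0, 0, -0.5, 0, 255], [0, 0, -0.7, 0, 255], [0, 0, -0.8, 0, 255], [0, 0, -0.8, 0, 255], [0, 0, -0.8, 0, 255], [0, 0, -0.8, 0, 255]]
  ],
  "grip_force": 58
}}

```text
time: 23.55
position: [0.3784, -0.5064, 0.2558]
tool_rot: [-3.077, -0.613, 0.003]
ft_force: [0.6, 0.6, -2.4]
grip_width: 0.154
```

```bash
python3 look.py u scene,20,40,220,190,4
```

```text
t 23.55 pos [ 0.3784 -0.5064  0.2558] yawx 22.55 tilt -0.99999 F [ 0.58  0.58 -2.4 ] grip 0.15412586722945895 q [ 1.29  0.32 -0.51  1.45  0.16  1.42  1.17]
```

View pics/u_scene.png

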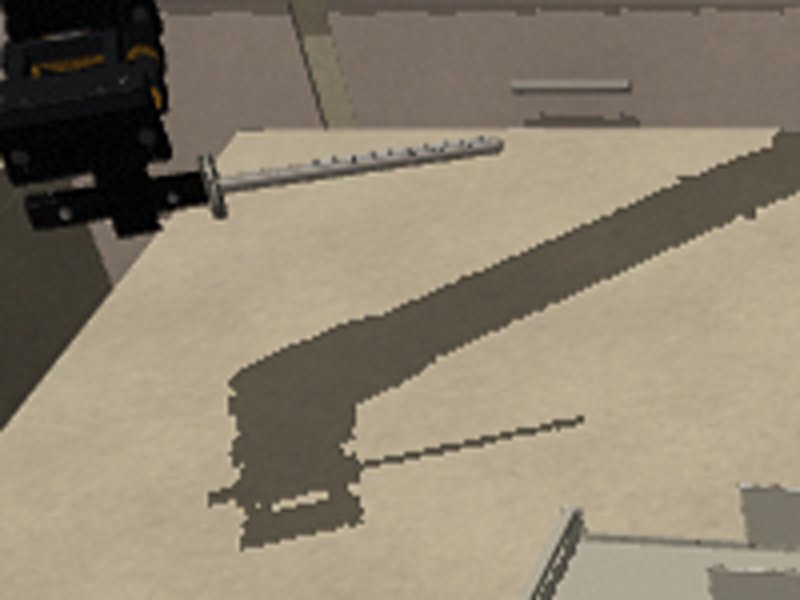

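```bash
python3 - <<'E'
from pitch import *
q=lambda x,y:np.array([(x+.5)/4-.5+20,(y+.5)/4-.5+40])
g=np.array([.3784,-.5064,.2608])
fit(g,112.55,q(503,145));fit(g,112.55,q(503,145),q(212,186))
for L in(.204,.206):
  r=least_squares(lambda v:proj("scene",g+L*np.array([np.cos(v[1])*np.cos(v[0]),np.sin(v[1])*np.cos(v[0]),-np.sin(v[0])]))-q(503,145),[.1,1.96]);print(L,np.degrees(r.x))
E
python3 look.py v scene,20,40,220,190,4 top,0,0,560,420,1.4
```

```text
pitch 3.6500597563165393 L 0.20144374310288915 res [ 0.41 -0.06 -0.91] tip [ 0.30130514 -0.32073498  0.24797559]
pitch 3.934955432197666 L 0.20124001130495603 res [ 0.38  0.35 -0.12 -1.81 -0.95] tip [ 0.30140849 -0.32098388  0.24699012]
0.204 [  6.51751694 118.93521174]
0.206 [  7.51156346 121.21227515]
t 23.6 pos [ 0.3785 -0.5066  0.256 ] yawx 22.55 tilt -0.99999 F [-0.12 -0.37 -2.19] grip 0.1582971726904682 q [ 1.29  0.32 -0.51  1.45  0.16  1.42  1.17]
```

View pics/v_top.png

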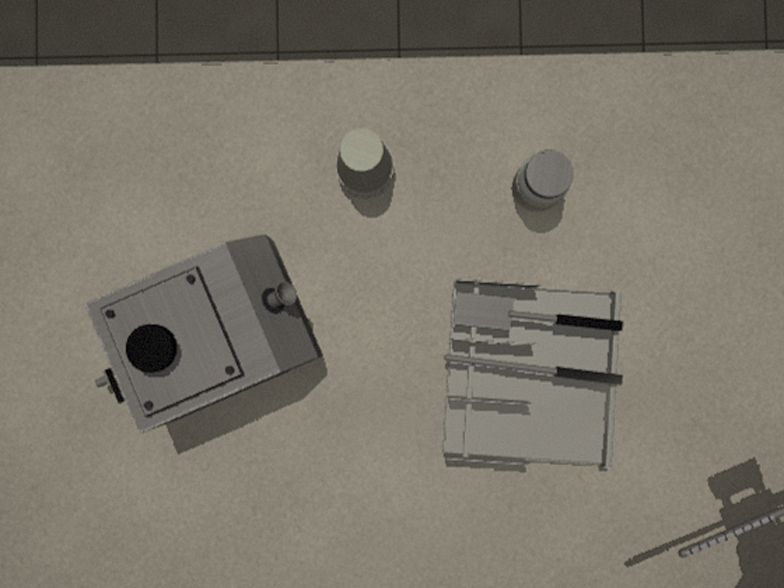

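Run:
```python
from h import *
q=lambda x,y:np.array([(x+.5)/4-.5+20,(y+.5)/4-.5+40])
r=tri(q(503,145),(np.array([681.,553])+.5)/1.4-.5);print(r.x,np.round(r.fun,2));v=r.x-[.3784,-.5064,.2608]
print(np.linalg.norm(v),np.degrees(np.arctan2(v[1],v[0])),np.degrees(np.arcsin(-v[2]/np.linalg.norm(v))))
```

```text
[ 0.30212923 -0.32495853  0.24868758] [-1.56 -0.18 -1.01  0.23]
0.19719266883583683 112.7999453388147 3.5215701976825353
```

Three estimates put the rod 3.5–5.5° below level, inside the 10° limit, and both ends are about 0.25 m up. I'll hold for 1 s to check for creep.

>>> {"api": "drive_tool", "payload": {
  "rows": [
    [[0, 0, 0, 0, 255], [0, 0, 0, 0, 255], [0, 0, 0, 0, 255], [0, 0, 0, 0, 255], [0, 0, 0, 0, 255], [0, 0, 0, 0, 255], [0, 0, 0, 0, 255], [0, 0, 0, 0, 255]]
  ]
}}

```text
time: 24.7
position: [0.3792, -0.5074, 0.2582]
tool_rot: [3.081, 0.614, -0.0]
ft_force: [0.9, -0.5, -1.8]
grip_width: 0.155
```

```bash
python3 look.py w scene,20,40,220,190,4
python3 - <<'E'
import cv2,numpy as np
a=cv2.imread("pics/v_scene.png");b=cv2.imread("pics/w_scene.png");d=cv2.absdiff(a,b).max(2);print(d.max(),(d>60).sum())
E
```

```text
t 24.7 pos [ 0.3792 -0.5074  0.2582] yawx 22.54 tilt -1.0 F [ 0.88 -0.47 -1.77] grip 0.15488011715819883 q [ 1.29  0.32 -0.51  1.45  0.16  1.42  1.17]
142 2134
```

View pics/w_scene.png

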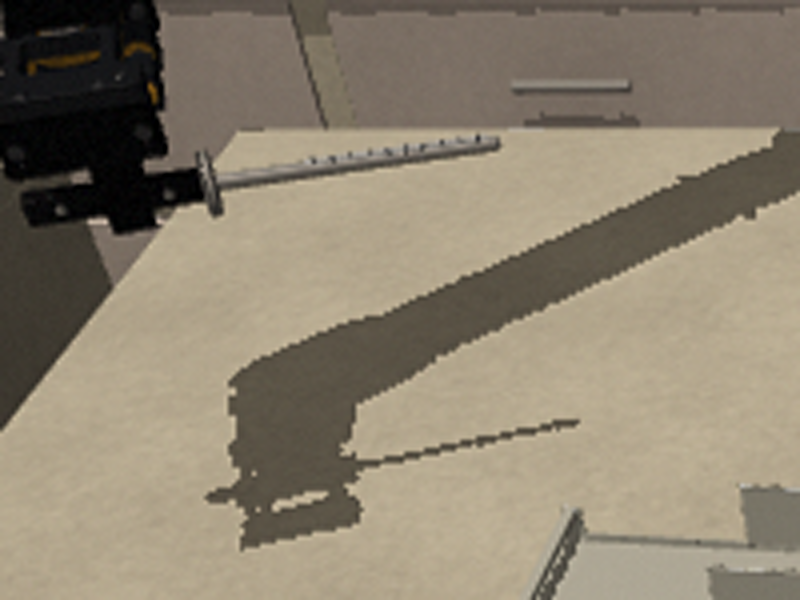

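No droop: the tip stayed at about (500,143) and the whole rod rose about 2 mm with the arm settling. Handing in.

```bash
python3 -c "
from bench import ctrl
print(ctrl.get_state()['qd']); print(ctrl.close_job())"
```

```text
[-0.00069154  0.00128906  0.00041024  0.00129797  0.00156139  0.00078163
  0.00013663]
the job is handed in; nothing more can be done
None
```

The dipstick went fully down the dip neck, came right out again, and is held level in the gripper. I handed the job in at about 24.7 s of the 53 s; no verdict is reported.

The tool can't tilt, so I let the rod swing in the pads at low grip and set its angle by lowering the tip onto open counter. I did this once for the neck slope and once to level it again.

**Insertion:** the collar met a hard stop. The last 8 mm of commanded push moved it under 1 mm, with about 26 N of reaction along the neck. Camera-based travel was about 152 mm against the 155 mm expected, within the measuring error of a few millimetres. The gripper hid most of the collar, so "fully home" rests mainly on the hard stop.

**Final hold:**
- **Level:** the rod is 3.5–5.5° tip-down, inside the 10° limit. The estimates disagreed a little because the camera put the rod's length about 2–4% short. If I force the true length, one fit gives 7.5°, still inside the limit.
- **Height and side:** handle and tip are about 0.25 m above the counter, graduated side up.
- **Stillness:** the arm was at rest and the rod did not droop over a 1 s hold at 58 N grip, touching nothing else.

**Other objects:** the stirring rod, scraper, jar and cups looked unmoved in the last top picture, checked by eye only.

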